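Find the fully drilled handle block with the depth gauge

ROBOT

A 7-joint arm with a two-finger parallel gripper is mounted at the origin on the work surface. World frame = base frame: x ahead of the robot, y to its left, z up, the work surface at z = 0. Lengths are in m, angles in rad, forces in N, time in s.
With the tool pointing down it reaches from about 0.4 to 0.925 m from the base axis. Payload 5.6 kg.
Tool frame: the origin (TCP) lies at the centre of the arm's flange, where the gripper is bolted on; the fingertips stand 173 mm ahead of it and the grasp point (between the pads) lies 155 mm ahead of it; z points along the fingers, x is the direction in which the jaws open and shut, and the axes are right-handed (so a half turn about z gives the same grasp; the last joint's range is limited). The gripper opens to 85 mm and grips with 20 to 120 N. Pads are 22 mm wide; open, the fingers measure 114 mm over their backs; the gripper's body (76 mm by 85 mm) begins 54 mm behind the grasp point. The pads swing forward as they close: fully open they stand 13 mm farther back than shut.
Start: joints at [1.213, 0.468, -0.012, 1.603, 0.006, 1.071, -0.056], TCP at [0.201, -0.618, 0.405] pointing down, gripper open.
Joint ranges: [-2.53, 2.53], [-0.31, 2.02], [-1.57, 1.55], [0.28, 2.44], [-1.29, 4.43], [0.15, 1.84], [-2.92, 2.92]. Speed limits (rad/s): [2.57, 2.57, 3.14, 3.14, 3.14, 3.14, 3.14].

INTERFACE

Orientations are given as a unit quaternion [x, y, z, w].
In Python, from rig import r gives the robot as it stands. The module is installed in compiled form; this text tells all that it offers.
- The arm moves only by the tool carry_out, never from a script. Its argument "deltas" is a list of rows, each a list of 7 numbers: the shift along the tool's x, y, z in units of 15 cm (1.0 is 15 cm), then the turn, a rotation vector about the tool's x, y, z in units of 45 degrees (1.0 is 45 degrees), then the finger opening in mm, from 0 to 85.4. In form: [[dx, dy, dz, wx, wy, wz, gripper], ...]. A call has 1 to 20 rows; each row is the pose to reach, as a shift and turn from the pose commanded when the call began, along the tool's axes at that moment; what a row does not reach only later rows make up. A row lasts 1/10 s, in which the tool goes at most 50 mm and 8.59 degrees, less where a joint would pass 70% of its speed; a pose out of reach is approached as far as the arm can. A call with a number of a shift or a turn outside -1 to 1 is refused whole. A call with a gripper value outside its range is refused whole. The fingers move at their own pace and stop on an object; the grip force is fixed at half the most. Time passes only in rows, so rows that repeat a pose let the fingers close. It gives the time, the measured TCP pose, the force and the opening at its end, in the units of the state.
- r.get_obs(): the state, without advancing time (a new reading comes with each control period).
- r.get_image(name): name is "side" or "top"; returns the picture (480x640x3 uint8, blue, green, red); there is no depth.
- r.camera_params(name): a dict with "mtx" (3x3 intrinsics, pixels), "eye" and "attitude" of the camera in the world. Camera axes: x right, y down, z forward; pixel columns grow to the right and rows downward; lengths in m; the calibration is good to about 2 mm. A picture is of the moment at which its call begins. camera_params takes no time and is no camera call.
- r.job_done(): hands the job in, once; it reports no verdict.
The state is a dict: "t": time; "q": joint angles; "joint_velocities": joint speeds; "tau": joint torques, N m; "tool_pos": TCP position; "tool_rot": TCP orientation; "contact_force": force on the tool from outside, world axes, zero at the start; "ft_torque": the same for the moment, N m; "grip_width": finger opening in m.
Only numpy, scipy, OpenCV 4.12 (cv2) and the standard library are available. Lean on these libraries where they do the work, as an engineer would, in place of code of your own. Each camera call takes 0.05 s, during which the arm holds its last target.

TASK

Of the three knife-handle blocks in the drilling rack only one is bored to full depth. Take the black-handled depth gauge out of its stand and push it through the drag of the spring plungers until it bottoms, trying the bores until you find the right one; only in the fully drilled block does the lower edge of its red band come down level with the block's top. Seat it there by pressing on the bottom with 10 to 15 N beyond the drag, let go and leave it standing; never press on a bore's bottom with more than 25 N, and leave everything else on the bench alone.

Things in the scene. Friction and masses are not known exactly. Their poses are not given: they have to be found in the camera images.
- rack: drilling rack, fixed, place and yaw vary: base 90 x 262 mm with three like wooden blocks 44 x 44 mm in a row on its y axis, 85 mm centre to centre, tops at 80 mm. Each has an upright round bore, 13.6 mm wide, brass-ringed, in its top. The bores are blind: one 54, one 47, one 38 mm deep, which is which varies unseen. Origin under the base's centre, z up
- bore_a (a point): centre of the mouth of the bore in the block at rack y = -85 mm, level with the block's top, 80 mm above the bench, z up. Any bore: 14 mm below the mouth two sprung steel balls, on the rack's x axis, leave 9 mm between them and drag on its 12 mm rod: about 4 to 9 N from some 18 mm depth down (briefly to 15 N as the nose spreads them); they hold the gauge where it is left
- bore_b (a point): the same for the middle block, rack y = 0. Any bore: at its bottom the push rises steeply, about 12 N per mm
- bore_c (a point): the same for the block at rack y = +85 mm
- sole: steel plate 60 x 236 x 4 mm under the three blocks, on firm rubber (12 N per mm, same yaw as the rack), on which the bottoms of all three bores rest: it feels the push on a bore's bottom. Origin under its centre, 12 mm above the bench; not to be handled
- stand: dark wooden tool stand, fixed, place and yaw vary: 150 x 56 x 88 mm, with two upright 17 mm holes on its x axis at x = -46 and +46 mm; gauge and awl hang in them by the shoulders of their handles, either way round. Origin under its centre, z up
- gauge: depth gauge, about 90 g, upright: steel rod 12 mm thick, 74 mm long, its nose tapering over the last 10 mm to a flat 7 mm tip; black round handle 26 mm thick, 56 mm tall, with a red ring near its top. A red band 7 mm wide starts 54 mm above the tip. Origin at the tip, z up the rod. In the stand the handle's underside rests on the stand's top (tip 14 mm above the bench)
- gauge_tip (a point): centre of the gauge's tip (same as its origin)
- gauge_mark (a point): on the gauge's axis at the lower edge of the red band, 54 mm above the tip; level with the block's top when home in the full-depth bore
- gauge_grip (a point): on the gauge's axis near the middle of its handle, 100 mm above the tip; the handle reaches 26 mm below and 30 mm above it: grip here from above
- awl: bystander: pointed awl with an orange, waisted handle and a thin steel spike, hanging in the other hole of the stand; origin at the lower end of its axis (as for the gauge), z up; its handle is 58 mm tall and at most 30 mm thick
- mallet: bystander: hammer lying on the bench, 0.25 m or so long; origin on its underside
- tape: bystander: blue tape roll, ring 90 mm across, 25 mm high; origin under its centre
- glue: bystander: yellow glue bottle, 48 mm across, 120 mm tall; origin under its centre
- blank: bystander: blue handle blank, 120 x 42 x 28 mm, lying flat; origin under its centre
- stone: bystander: grey sharpening stone, 50 x 160 x 25 mm; origin under its centre
- mug: bystander: white mug, 80 mm across, 90 mm tall; origin under its centre
There are look-alikes about, which are no part of the job. There is more than one size of the gauge; the one meant has the size given above.

How it is judged:
By the outcome, as a careful person would: the job done as asked, in the order asked, and still so for the second after the job is handed in, with the robot touching nothing.
It also fails if it takes over 58 s, if anything falls off the work surface, if the arm or the gripper's body presses on something with over 40 N, if the wrist force passes 120 N, or if a joint passes its speed limit or range.

## Working session

There is one attempt and no reset: what is moved stays moved. The work goes in short steps, Python scripts to look and compute and a tool call to move; the robot and the scene stay as the last step left them, time stands still between calls to the robot, and variables do not carry over. Pictures are saved under pics/ and viewed, and the job is handed in when it is done.

Besides the shell and the picture viewer there is one more tool, called after "Emit:" as name([rows], argument=value, ...), one row to a line, values as JSON. carry_out: Moves the arm, as the interface text tells. Shifts and turns lie within -1 to 1; 1 stands for 15 cm of shift or 45 degrees of turn. Its arguments: {"type":"object","properties":{"deltas":{"type":"array","items":{"type":"array","items":{"type":"number"}}}},"required":["deltas"]}

```bash
mkdir -p pics; python3 - <<'E'
from rig import r
import cv2
print({k:(v if not hasattr(v,'__len__') else [round(float(x),4) for x in v]) for k,v in r.get_obs().items()})
for n in("side","top"):
    p=r.camera_params(n);print(n,p)
    cv2.imwrite(f"pics/{n}0.png",r.get_image(n))
E
```

```text
{'t': 0.0, 'q': [1.213, 0.4684, -0.0116, 1.6037, 0.006, 1.0714, -0.0563], 'joint_velocities': [-0.0003, 0.0004, 0.0001, -0.0022, 0.0002, 0.0008, -0.0002], 'tau': [0.0007, -53.2394, 0.0217, -25.1315, 0.0114, 0.0077, -0.0], 'tool_pos': [0.2011, -0.6178, 0.4037], 'tool_rot': [0.8092, -0.5876, -0.0008, -0.0005], 'contact_force': [-0.0628, -0.0715, -0.1196], 'ft_torque': [-0.0171, -0.0442, 0.0281], 'grip_width': 0.08552525214161101}
side {'mtx': array([[502.00088074,   0.        , 311.72760103],
       [  0.        , 502.00088074, 234.01208889],
       [  0.        ,   0.        ,   1.        ]]), 'eye': array([0.0543125 , 0.519822  , 0.95572341]), 'attitude': array([-0.33222523,  0.87594364, -0.32428433,  0.1311061 ])}
top {'mtx': array([[519.71615076,   0.        , 324.99355342],
       [  0.        , 519.71615076, 232.74054573],
       [  0.        ,   0.        ,   1.        ]]), 'eye': array([ 0.45082893, -0.01786967,  1.51062958]), 'attitude': array([-0.70591208,  0.70698381, -0.03490408,  0.02537169])}
```

View pics/side0.png

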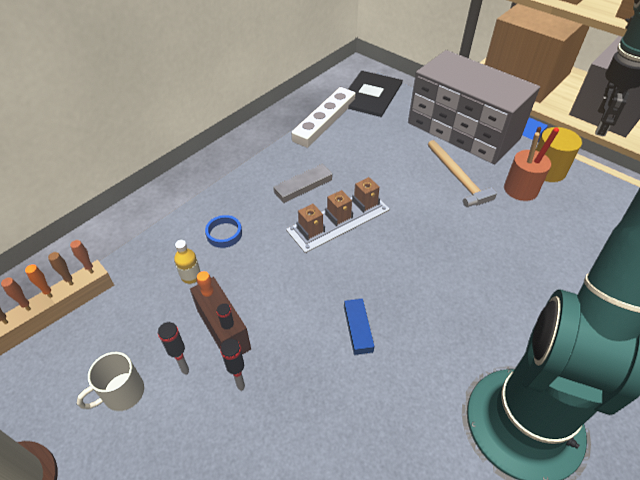

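View pics/top0.png

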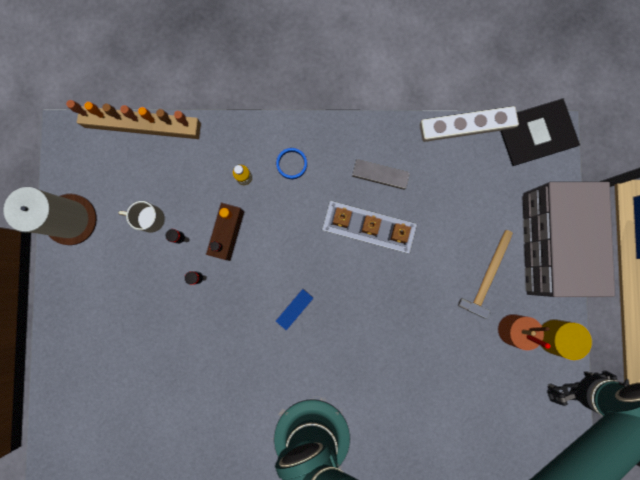

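```bash
cat > h.py <<'E'
import numpy as np,cv2
from scipy.spatial.transform import Rotation as R
from rig import r
def cam(n):
    p=r.camera_params(n);return p['mtx'],np.array(p['eye']),R.from_quat(p['attitude']).as_matrix()
def ray(n,uv):
    K,e,M=cam(n);d=M@np.linalg.inv(K)@np.array([uv[0],uv[1],1.]);return e,d/np.linalg.norm(d)
def plane(n,uv,z):
    e,d=ray(n,uv);return e+d*(z-e[2])/d[2]
def proj(n,X):
    K,e,M=cam(n);c=K@(M.T@(np.array(X)-e));return c[:2]/c[2]
def tri(a,b):
    (e1,d1),(e2,d2)=ray('side',a),ray('top',b)
    s=np.linalg.lstsq(np.c_[d1,-d2],e2-e1,rcond=None)[0];p,q=e1+s[0]*d1,e2+s[1]*d2
    return (p+q)/2,np.linalg.norm(p-q)
E
python3 - <<'E'
from h import *
print(plane('top',(312,440),0), plane('top',(216,247),.144),plane('side',(225,310),.144))
def crop(n,x0,y0,x1,y1,f):
    im=cv2.imread(f'pics/{n}0.png')[y0:y1,x0:x1];return cv2.resize(im,None,fx=f,fy=f,interpolation=cv2.INTER_CUBIC)
cv2.imwrite('pics/c1.png',crop('side',140,260,270,400,4.2))
cv2.imwrite('pics/c2.png',crop('top',150,150,280,300,4))
cv2.imwrite('pics/c3.png',crop('side',280,165,400,255,6))
cv2.imwrite('pics/c4.png',crop('top',315,190,425,260,7))
E
```

```text
[-0.0067068  -0.00051332  0.        ] [0.53032729 0.24986963 0.144     ] [0.52933835 0.25341551 0.144     ]
```

View pics/c1.png

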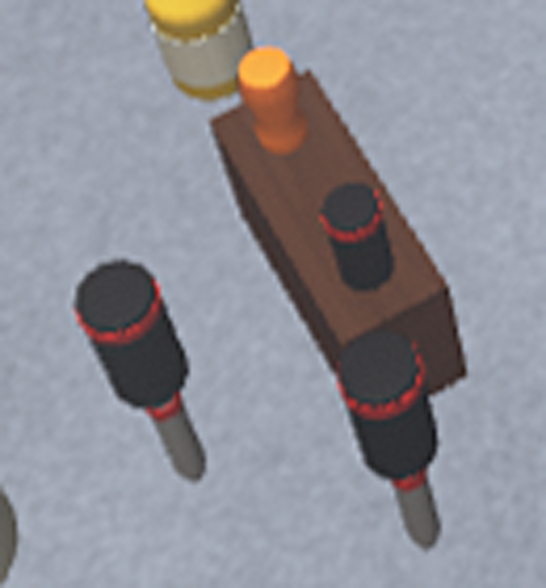

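View pics/c2.png

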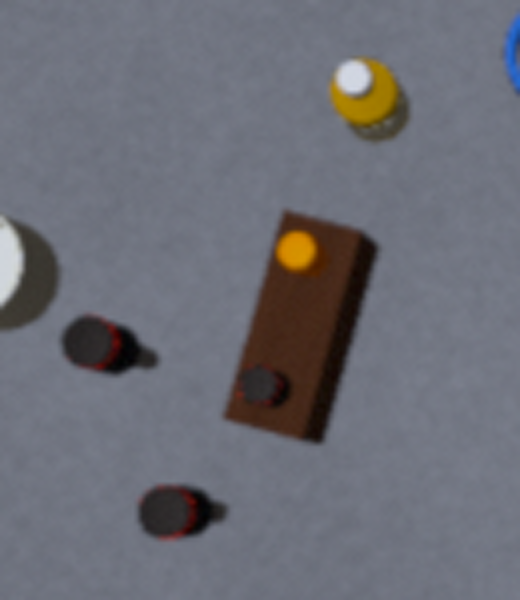

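View pics/c3.png

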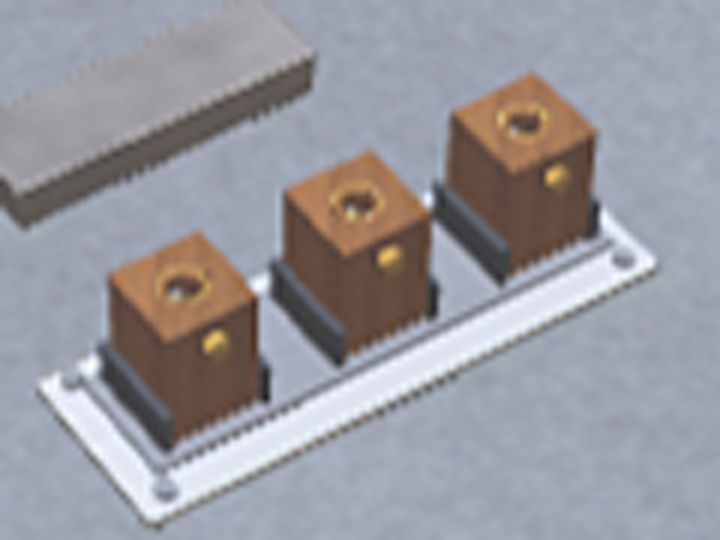

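View pics/c4.png

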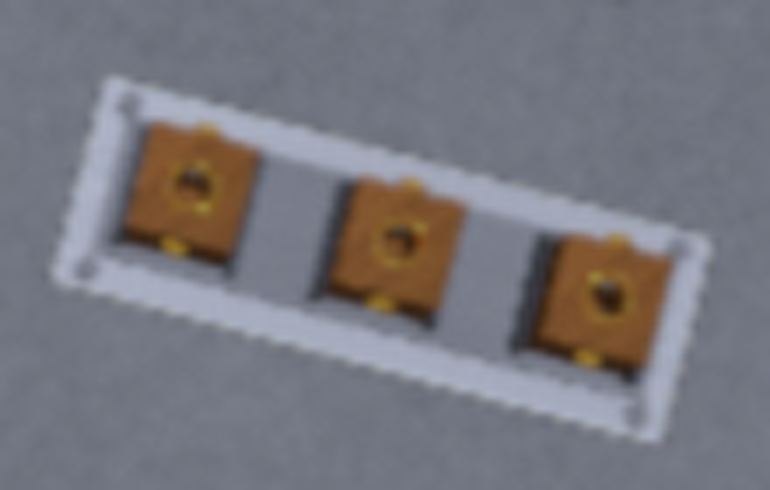

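```bash
python3 - <<'E'
from h import *
S=cv2.imread('pics/side0.png');T=cv2.imread('pics/top0.png')
def rings(im,box,name):
    x0,y0,x1,y1=box;c=im[y0:y1,x0:x1].astype(float)
    f=8;c=cv2.resize(c,None,fx=f,fy=f,interpolation=cv2.INTER_CUBIC)
    B,G,Rr=c[...,0],c[...,1],c[...,2]
    # wood top mask: gold-ness: G/R high
    m=((G/np.maximum(Rr,1)>.68)&(Rr>110)&(B/np.maximum(Rr,1)<.6)).astype(np.uint8)*255
    cv2.imwrite(f'pics/m_{name}.png',m)
    cs,_=cv2.findContours(m,cv2.RETR_EXTERNAL,cv2.CHAIN_APPROX_NONE)
    out=[]
    for k in cs:
        if cv2.contourArea(k)>150:
            (cx,cy),ax,an=cv2.fitEllipse(k); out.append(((cx+.5)/f-.5+x0,(cy+.5)/f-.5+y0,ax[0]/f,ax[1]/f))
    return sorted(out)
for n,im,b in(('side',S,(280,165,400,255)),('top',T,(315,190,425,260))):
    print(n)
    for o in rings(im,b,n): print(np.round(o,2),plane(n,o[:2],.08).round(4))
def blk(im,box,n):
    x0,y0,x1,y1=box;c=im[y0:y1,x0:x1];f=6
    c=cv2.resize(c,None,fx=f,fy=f,interpolation=cv2.INTER_CUBIC).astype(int)
    m=((c.max(2)<75)&(c.max(2)-c.min(2)<18)).astype(np.uint8)*255
    cv2.imwrite(f'pics/mg_{n}.png',m)
    cs,_=cv2.findContours(m,cv2.RETR_EXTERNAL,cv2.CHAIN_APPROX_NONE)
    for k in cs:
        if cv2.contourArea(k)>500: print(n,[((v+.5)/f-.5+o) for v,o in zip(np.array(cv2.minEnclosingCircle(k)[0]),(x0,y0))],cv2.boundingRect(k),cv2.contourArea(k)/f/f)
blk(S,(212,300,238,332),'side');blk(T,(205,238,228,256),'top')
E
python3 - <<'E'
import cv2,numpy as np
h=lambda a,H:cv2.copyMakeBorder(a,0,max(0,H-a.shape[0]),0,5,cv2.BORDER_CONSTANT,value=128)
A=[cv2.imread('pics/'+n) for n in('m_side.png','m_top.png')]
A=[cv2.resize(a,None,fx=.45,fy=.45) for a in A]
cv2.imwrite('pics/mm.png',np.hstack([h(a,330) for a in A]))
A=[cv2.imread('pics/'+n) for n in('mg_side.png','mg_top.png')]
cv2.imwrite('pics/mg.png',np.hstack([h(a,200) for a in A]))
E
```

```text
side
[310.03 212.61  15.28  21.29] [ 0.6188 -0.0858  0.08  ]
[315.56 221.77   4.52   4.95] [ 0.5891 -0.0723  0.08  ]
[339.07 198.77  14.7   20.52] [ 0.5963 -0.1675  0.08  ]
[344.62 207.52   4.37   4.92] [ 0.5671 -0.1533  0.08  ]
[366.93 185.4   13.96  20.08] [ 0.5738 -0.2499  0.08  ]
[372.37 193.96   3.96   4.57] [ 0.5449 -0.2344  0.08  ]
top
[333.42 200.03  12.43  19.82] [ 0.6643 -0.0609  0.08  ]
[339.4  224.55   2.62   3.35] [ 0.5958 -0.0772  0.08  ]
[342.26 216.3    8.43   8.9 ] [ 0.6188 -0.0853  0.08  ]
[369.13 232.68   2.68   3.65] [ 0.5732 -0.1594  0.08  ]
[371.58 224.19   7.39   8.67] [ 0.5968 -0.1664  0.08  ]
[382.34 216.87   9.12  10.73] [ 0.6171 -0.1965  0.08  ]
[398.64 240.47   2.71   3.57] [ 0.5515 -0.2409  0.08  ]
[401.52 231.86   7.43   8.11] [ 0.5754 -0.2492  0.08  ]
[412.33 224.46   9.39  11.52] [ 0.5959 -0.2796  0.08  ]
side [np.float64(226.12111536661783), np.float64(319.93149693806964)] (37, 76, 94, 101) 152.75
side [np.float64(222.59895833333334), np.float64(308.5833333333333)] (26, 23, 81, 68) 107.1388888888889
top [np.float64(214.0711326599121), np.float64(245.69116274515787)] (31, 21, 54, 54) 54.708333333333336
```

View pics/mm.png

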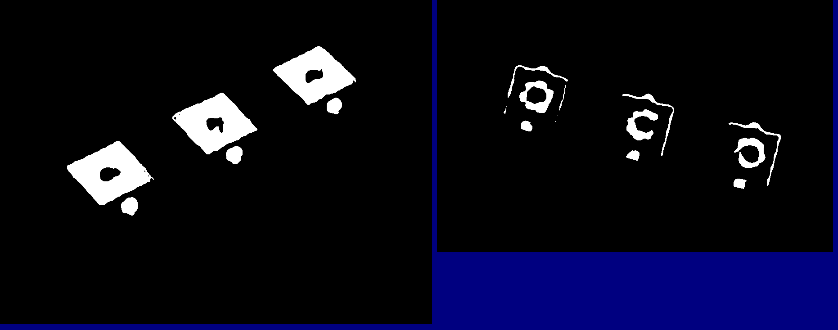

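View pics/mg.png

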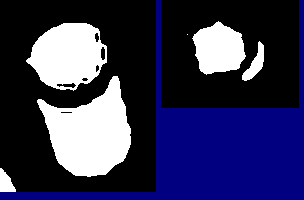

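```bash
python3 - <<'E'
from h import *
print(plane('side',(222.7,309.0),.144),plane('top',(214.1,245.6),.144),tri((222.7,309.0),(214.1,245.6)))
K,e,M=cam('side');d=(M.T@(np.array([.53,.25,.144])-e))[2];print('diam side',13.5*d/K[0,0])
T=cv2.imread('pics/top0.png')
# stand mask
c=cv2.resize(T[190:275,195:255],None,fx=6,fy=6,interpolation=cv2.INTER_CUBIC).astype(int)
m=((c[...,2]>c[...,0]*1.5)&(c[...,2]>50)&(c[...,2]<130)).astype(np.uint8)*255
cv2.imwrite('pics/st.png',np.hstack([m,cv2.cvtColor(c.clip(0,255).astype(np.uint8),cv2.COLOR_BGR2GRAY)]))
# corners by eye from c2 of top face
for p in((285,210),(362,232),(224,415),(303,437)):
    print(plane('top',(p[0]/4+150-.4,p[1]/4+150-.4),.088).round(4))
# orange
hsv=cv2.cvtColor(T,cv2.COLOR_BGR2HSV)
mm=((hsv[...,0]>5)&(hsv[...,0]<22)&(hsv[...,1]>200)&(hsv[...,2]>150));mm[:,:205]=0;mm[:,245:]=0;mm[:195]=0;mm[230:]=0
ys,xs=np.nonzero(mm);print('awl',xs.mean(),ys.mean(),len(xs),plane('top',(xs.mean(),ys.mean()),.146))
o=r.get_obs();print(R.from_quat(o['tool_rot']).as_matrix().round(4))
E
```

```text
[0.53430486 0.25482122 0.144     ] [0.53401551 0.25490394 0.144     ] (array([0.53404477, 0.25488777, 0.1443434 ]), np.float64(0.00014260959694083414))
diam side 0.025672372561418074
[0.6574 0.2495 0.088 ]
[0.6421 0.1964 0.088 ]
[0.5163 0.2889 0.088 ]
[0.5012 0.2349 0.088 ]
awl 223.56716417910448 212.01492537313433 67 [0.62258339 0.23102595 0.146     ]
[[ 3.095e-01 -9.509e-01 -6.000e-04]
 [-9.509e-01 -3.095e-01  1.500e-03]
 [-1.600e-03  1.000e-04 -1.000e+00]]
```

View pics/st.png

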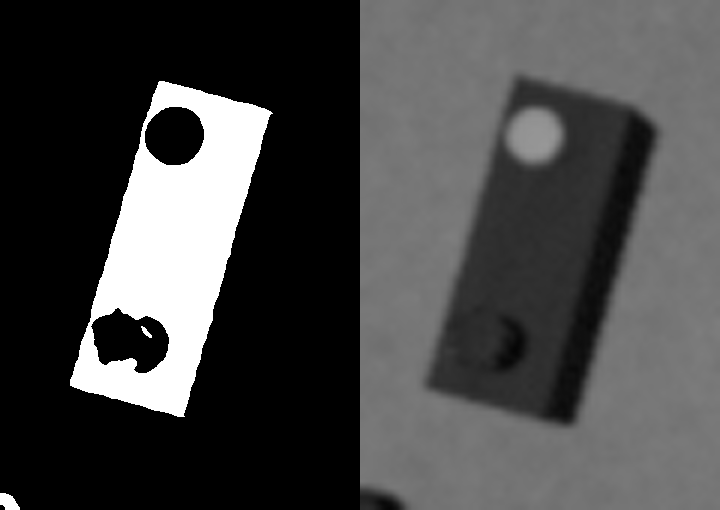

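```bash
python3 - <<'E'
from h import *
for s,t in(((168,330.5),(172.7,235.2)),((230.6,346.8),(191.8,277.3))): print('lookalike top',tri(s,t))
for s in((184,371),(240,388)): print('tip',plane('side',s,0))
print('cup pencil',tri((555,130),(548,346)), plane('top',(548,346),.2),'cabinet',plane('top',(540,290),.1),'mallet',plane('top',(480,305),.03))
o=r.get_obs();M=R.from_quat(o['tool_rot']).as_matrix();p=np.array(o['tool_pos'])
for X in((.201,-.618,.55),(.56,-.25,.5),(.534,.2548,.40)):
    d=M.T@(np.array(X)-p);print(X,(d/.15).round(3))
print(np.degrees(np.arctan2(M[1,0],M[0,0])))
E
```

```text
lookalike top (array([0.55975319, 0.35738256, 0.16779253]), np.float64(0.00046866124968773467))
lookalike top (array([0.45106871, 0.30549599, 0.16902904]), np.float64(0.0003105981477432186))
tip [0.566906   0.35956927 0.        ]
tip [0.45405827 0.30833168 0.        ]
cup pencil (array([ 0.27912267, -0.59155624,  0.2011506 ]), np.float64(0.0015732480459508358)) [ 0.27824488 -0.59244717  0.2       ] cabinet [ 0.41488311 -0.62026776  0.1       ] mallet [ 0.3712017  -0.47738027  0.03      ]
(0.201, -0.618, 0.55) [-0.001  0.001 -0.975]
(0.56, -0.25, 0.5) [-1.592 -3.034 -0.639]
(0.534, 0.2548, 0.4) [-4.845 -3.911  0.033]
-71.96916386263106
```

In the stand, the black handle (side 225,312 / top 214,246) measures 25.7 mm across with its top at z = 0.144. It stands at x = -46 mm in the stand frame, so that's the gauge. The look-alikes are the two larger black handles standing free (side 172,340 and 233,360), about 169 mm tall. The handles in the far-left tray aren't black. The brass rings give the bores at (0.619,-0.085), (0.597,-0.167) and (0.575,-0.250). Their spacing is 85 mm in both views, which is right.

Emit:
carry_out([
  [0, 0, -0.3, 0, 0, 0, 60],
  [0, 0, -0.6, 0, 0, 0, 60],
  [0, -0.3, -0.65, 0, 0, 0, 60],
  [-0.2, -0.6, -0.65, 0, 0, 0, 60],
  [-0.4, -0.9, -0.65, 0, 0, 0, 60],
  [-0.5, -1, -0.65, 0, 0, 0, 60],
])

```text
t: 0.7
tool_pos: [0.324, -0.4968, 0.5018]
tool_rot: [0.811, -0.585, -0.0, -0.001]
contact_force: [-0.0, 0.2, 0.3]
grip_width: 0.0598
```

Emit:
carry_out([
  [-0.15, -0.3, 0, 0, 0, 0, 60],
  [-0.3, -0.6, 0, 0, 0, 0, 60],
  [-0.45, -0.9, 0, 0, 0, 0, 60],
  [-0.6, -1, 0, 0, 0, 0, 60],
  [-0.8, -1, 0, 0, 0, 0, 60],
  [-1, -1, 0, 0, 0, 0, 60],
])

```text
t: 1.3
tool_pos: [0.4171, -0.3097, 0.5014]
tool_rot: [0.81, -0.587, -0.001, -0.0]
contact_force: [0.1, 0.4, -0.6]
grip_width: 0.0597
```

Emit:
carry_out([
  [-0.25, -0.2, 0, 0, 0, 0, 60],
  [-0.5, -0.4, 0, 0, 0, 0, 60],
  [-0.75, -0.6, 0, 0, 0, 0, 60],
  [-1, -0.8, 0, 0, 0, 0, 60],
  [-1, -1, 0, 0, 0, 0, 60],
])

```text
t: 1.8
tool_pos: [0.5129, -0.1162, 0.5027]
tool_rot: [0.811, -0.585, -0.0, -0.0]
contact_force: [0.5, -0.0, -0.1]
grip_width: 0.0598
```

Emit:
carry_out([
  [-0.25, -0.1, 0, 0, 0, 0, 60],
  [-0.5, -0.2, 0, 0, 0, 0, 60],
  [-0.75, -0.3, 0, 0, 0, 0, 60],
  [-1, -0.4, 0, 0, 0, 0, 60],
  [-1, -0.4, 0, 0, 0, 0, 60],
])

```text
t: 2.3
tool_pos: [0.523, 0.0453, 0.5022]
tool_rot: [0.812, -0.584, -0.001, -0.001]
contact_force: [-0.5, 0.6, 0.1]
grip_width: 0.0598
```

Emit:
carry_out([
  [-0.25, -0.1, 0, 0, 0, 0, 60],
  [-0.5, -0.2, 0, 0, 0, 0, 60],
  [-0.75, -0.3, 0.2, 0, 0, 0, 60],
  [-1, -0.4, 0.3, 0, 0, 0, 60],
  [-1, -0.4, 0.3, 0, 0, 0, 60],
])

```text
t: 2.8
tool_pos: [0.5326, 0.2052, 0.4544]
tool_rot: [0.812, -0.584, -0.003, 0.001]
contact_force: [0.5, 0.1, -0.6]
grip_width: 0.0596
```

Emit:
carry_out([
  [0, 0, 0, 0, 0, 0, 60],
  [0, 0, 0, 0, 0, 0, 60],
])

```text
t: 3.0
tool_pos: [0.5348, 0.1987, 0.4572]
tool_rot: [0.809, -0.588, 0.0, 0.0]
contact_force: [-0.1, -1.0, 0.6]
grip_width: 0.0602
```

```bash
cat >> h.py <<'E'
def go(X):
    o=r.get_obs();M=R.from_quat(o['tool_rot']).as_matrix();p=np.array(o['tool_pos'])
    print('t',o['t'],'pos',p.round(4),'F',np.round(o['contact_force'],2),'tiltz',M[:,2].round(4),'yaw',np.degrees(np.arctan2(M[1,0],M[0,0])).round(2),'w',round(o['grip_width'],4))
    for x in X: print(x,((M.T@(np.array(x)-p))/.15).round(3))
E
python3 -c "
from h import *
go([(.534,.2548,.40),(.534,.2548,.269)])"
```

```text
t 3.0 pos [0.5348 0.1987 0.4572] F [-0.06 -1.02  0.6 ] tiltz [ 2.e-04 -1.e-03 -1.e+00] yaw -72.08 w 0.0602
(0.534, 0.2548, 0.4) [-0.358 -0.11   0.381]
(0.534, 0.2548, 0.269) [-0.359 -0.11   1.255]
```

Emit:
carry_out([
  [-0.18, -0.055, 0.1, 0, 0, 0, 60],
  [-0.358, -0.11, 0.3, 0, 0, 0, 60],
  [-0.358, -0.11, 0.55, 0, 0, 0, 60],
  [-0.358, -0.11, 0.7, 0, 0, 0, 60],
  [-0.358, -0.11, 0.7, 0, 0, 0, 60],
  [-0.358, -0.11, 0.7, 0, 0, 0, 60],
  [-0.358, -0.11, 0.7, 0, 0, 0, 60],
])

```text
t: 3.7
tool_pos: [0.5342, 0.256, 0.3543]
tool_rot: [0.809, -0.588, 0.001, -0.001]
contact_force: [0.1, 0.4, -0.6]
grip_width: 0.0602
```

```bash
python3 -c "
from h import *
go([(.534,.2548,.269)])
im=r.get_image('side')
cv2.imwrite('pics/s1.png',cv2.resize(im[180:420,120:340],None,fx=2.5,fy=2.5,interpolation=cv2.INTER_CUBIC))
go([(.534,.2548,.269)])"
```

```text
t 3.7 pos [0.5342 0.256  0.3543] F [ 0.14  0.41 -0.57] tiltz [ 0.0032  0.0011 -1.    ] yaw -72.06 w 0.0602
(0.534, 0.2548, 0.269) [0.007 0.006 0.568]
t 3.75 pos [0.5341 0.2561 0.3543] F [-0.07 -0.24 -0.98] tiltz [ 0.0033  0.0011 -1.    ] yaw -72.04 w 0.0599
(0.534, 0.2548, 0.269) [0.008 0.005 0.568]
```

View pics/s1.png

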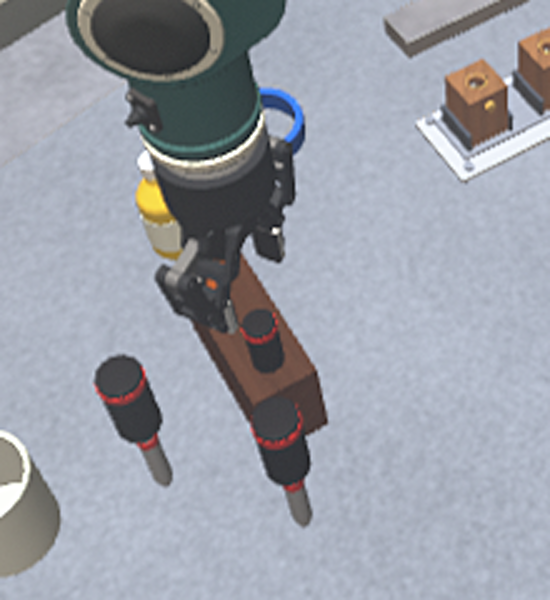

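The open gripper is centred above the stand's gauge (crop 262,335), clear of the awl and the look-alikes. Going down to grip.

Emit:
carry_out([
  [0.007, 0.005, 0.2, 0, 0, 0, 60],
  [0.007, 0.005, 0.4, 0, 0, 0, 60],
  [0.007, 0.005, 0.5, 0, 0, 0, 60],
  [0.007, 0.005, 0.565, 0, 0, 0, 60],
  [0.007, 0.005, 0.565, 0, 0, 0, 60],
  [0.007, 0.005, 0.565, 0, 0, 0, 60],
  [0.007, 0.005, 0.565, 0, 0, 0, 60],
])

```text
t: 4.45
tool_pos: [0.5334, 0.2555, 0.2687]
tool_rot: [0.809, -0.588, 0.001, -0.001]
contact_force: [0.2, 0.2, 0.1]
grip_width: 0.06
```

```bash
python3 -c "
from h import *
go([(.534,.2548,.269)])"
```

```text
t 4.45 pos [0.5334 0.2555 0.2687] F [0.16 0.19 0.09] tiltz [ 2.e-03  9.e-04 -1.e+00] yaw -71.97 w 0.06
(0.534, 0.2548, 0.269) [ 0.006 -0.002 -0.002]
```

Emit:
carry_out([
  [0, 0, 0, 0, 0, 0, 40],
  [0, 0, 0, 0, 0, 0, 30],
  [0, 0, 0, 0, 0, 0, 15],
  [0, 0, 0, 0, 0, 0, 10],
  [0, 0, 0, 0, 0, 0, 10],
  [0, 0, 0, 0, 0, 0, 10],
  [0, 0, 0, 0, 0, 0, 10],
])

```text
t: 5.15
tool_pos: [0.5332, 0.2552, 0.2681]
tool_rot: [0.809, -0.588, 0.0, -0.0]
contact_force: [-0.4, -1.1, 5.1]
grip_width: 0.0248
```

```bash
python3 -c "
from h import *
go([])"
```

```text
t 5.15 pos [0.5332 0.2552 0.2681] F [-0.35 -1.14  5.07] tiltz [ 9.e-04  1.e-04 -1.e+00] yaw -71.97 w 0.0248
```

Emit:
carry_out([
  [0, 0, -0.1, 0, 0, 0, 10],
  [0, 0, -0.3, 0, 0, 0, 10],
  [0, 0, -0.6, 0, 0, 0, 10],
  [0, 0, -0.85, 0, 0, 0, 10],
  [0.1, 0, -0.95, 0, 0, 0, 10],
  [0.4, 0, -0.95, 0, 0, 0, 10],
  [0.7, 0, -0.95, 0, 0, 0, 10],
  [1, 0, -0.95, 0, 0, 0, 10],
  [1, 0, -0.95, 0, 0, 0, 10],
])

```text
t: 6.05
tool_pos: [0.5815, 0.1045, 0.4099]
tool_rot: [0.806, -0.592, 0.002, 0.002]
contact_force: [0.5, 0.1, -1.8]
grip_width: 0.0249
```

```bash
python3 -c "
from h import *
go([(.6188,-.0855,.35)])
for n in('side','top'): cv2.imwrite(f'pics/{n}2.png',r.get_image(n))
im=cv2.imread('pics/side2.png')
cv2.imwrite('pics/s2.png',cv2.resize(im[150:390,160:400],None,fx=2.5,fy=2.5,interpolation=cv2.INTER_CUBIC))
"
```

```text
t 6.05 pos [0.5815 0.1045 0.4099] F [ 0.48  0.06 -1.78] tiltz [ 5.0e-04 -4.5e-03 -1.0e+00] yaw -72.62 w 0.0249
(0.6188, -0.0855, 0.35) [1.282 0.141 0.405]
```

View pics/s2.png

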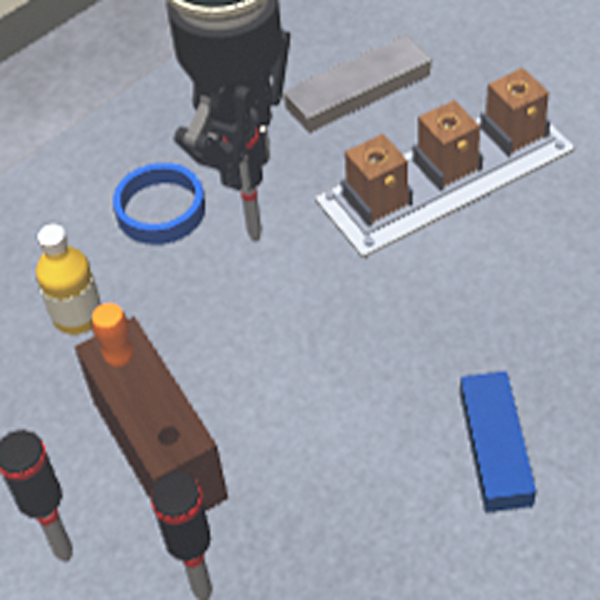

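The gauge is held upright with its tip at crop (255,238). The stand's gauge hole is empty and the awl is untouched. Moving to the nearest bore, c.

Emit:
carry_out([
  [0.3, 0.03, 0, 0, 0, 0, 10],
  [0.6, 0.06, 0, 0, 0, 0, 10],
  [0.9, 0.1, 0, 0, 0, 0, 10],
  [1, 0.14, 0, 0, 0, 0, 10],
  [1, 0.14, 0, 0, 0, 0, 10],
])

```text
t: 6.65
tool_pos: [0.6057, -0.0386, 0.4098]
tool_rot: [0.808, -0.589, -0.0, 0.0]
contact_force: [-0.3, -0.1, -0.2]
grip_width: 0.0248
```

```bash
python3 -c "
from h import *
go([(.6188,-.0855,.35)])"
```

```text
t 6.65 pos [ 0.6057 -0.0386  0.4098] F [-0.28 -0.13 -0.2 ] tiltz [-7.e-04 -6.e-04 -1.e+00] yaw -72.16 w 0.0248
(0.6188, -0.0855, 0.35) [0.325 0.012 0.399]
```

Emit:
carry_out([
  [0.2, 0.01, 0.1, 0, 0, 0, 10],
  [0.325, 0.012, 0.3, 0, 0, 0, 10],
  [0.325, 0.012, 0.38, 0, 0, 0, 10],
  [0.325, 0.012, 0.38, 0, 0, 0, 10],
  [0.325, 0.012, 0.38, 0, 0, 0, 10],
  [0.325, 0.012, 0.38, 0, 0, 0, 10],
])

```text
t: 7.25
tool_pos: [0.6197, -0.0812, 0.3545]
tool_rot: [0.81, -0.586, 0.001, -0.001]
contact_force: [0.8, 0.4, -0.2]
grip_width: 0.0246
```

```bash
python3 -c "
from h import *
go([(.6188,-.0855,.35)])
for n in('side','top'): cv2.imwrite(f'pics/{n}3.png',r.get_image(n))
go([])
p=np.array(r.get_obs()['tool_pos']);print('pred tip px',proj('side',p-[0,0,.2541]),'mouth',proj('side',(.6188,-.0855,.08)))
im=cv2.imread('pics/side3.png')
cv2.imwrite('pics/s3.png',cv2.resize(im[130:250,260:380],None,fx=5,fy=5,interpolation=cv2.INTER_CUBIC))
"
```

```text
t 7.25 pos [ 0.6197 -0.0812  0.3545] F [ 0.8   0.36 -0.22] tiltz [ 2.4e-03  7.0e-04 -1.0e+00] yaw -71.8 w 0.0246
(0.6188, -0.0855, 0.35) [0.025 0.014 0.03 ]
t 7.35 pos [ 0.6195 -0.0822  0.3543] F [-0.79  0.7  -0.49] tiltz [ 0.0022  0.     -1.    ] yaw -71.87 w 0.0244
pred tip px [308.65006985 207.42052048] mouth [309.95740251 212.68842903]
```

View pics/s3.png

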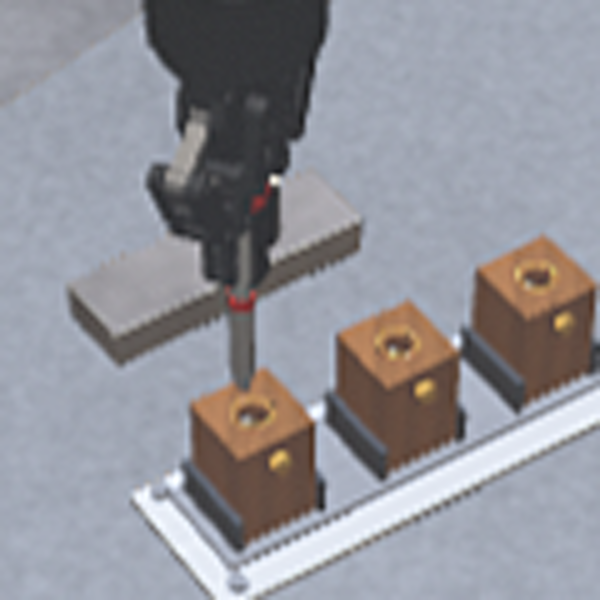

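The tip shows at about (309,207), against a predicted (308.7,207.4), so the grip geometry agrees. Correcting 3 mm, then descending.

Emit:
carry_out([
  [0.021, 0.013, 0.02, 0, 0, 0, 10],
  [0.021, 0.013, 0.03, 0, 0, 0, 10],
  [0.021, 0.013, 0.03, 0, 0, 0, 10],
  [0.021, 0.013, 0.03, 0, 0, 0, 10],
  [0.021, 0.013, 0.03, 0, 0, 0, 10],
])

```text
t: 7.85
tool_pos: [0.6184, -0.0871, 0.3484]
tool_rot: [0.809, -0.588, -0.0, -0.0]
contact_force: [0.3, -0.1, -2.1]
grip_width: 0.0245
```

```bash
python3 -c "
from h import *
go([(.6188,-.0855,.3341)])"
```

```text
t 7.85 pos [ 0.6184 -0.0871  0.3484] F [ 0.29 -0.08 -2.13] tiltz [-0.e+00  1.e-04 -1.e+00] yaw -71.97 w 0.0245
(0.6188, -0.0855, 0.3341) [-0.009 -0.006  0.095]
```

Emit:
carry_out([
  [-0.007, -0.004, 0.04, 0, 0, 0, 10],
  [-0.007, -0.004, 0.08, 0, 0, 0, 10],
  [-0.007, -0.004, 0.12, 0, 0, 0, 10],
  [-0.007, -0.004, 0.15, 0, 0, 0, 10],
  [-0.007, -0.004, 0.15, 0, 0, 0, 10],
  [-0.007, -0.004, 0.15, 0, 0, 0, 10],
])

```text
t: 8.45
tool_pos: [0.6186, -0.086, 0.3258]
tool_rot: [0.809, -0.588, -0.0, 0.0]
contact_force: [-0.1, -0.2, -0.4]
grip_width: 0.0245
```

```bash
python3 -c "
from h import *
go([(.6188,-.0855,.3341)])
im=r.get_image('side')
cv2.imwrite('pics/s4.png',cv2.resize(im[130:250,260:380],None,fx=5,fy=5,interpolation=cv2.INTER_CUBIC))
go([])"
```

```text
t 8.45 pos [ 0.6186 -0.086   0.3258] F [-0.07 -0.23 -0.39] tiltz [-3.e-04  1.e-04 -1.e+00] yaw -71.97 w 0.0245
(0.6188, -0.0855, 0.3341) [-0.003 -0.002 -0.056]
t 8.5 pos [ 0.6187 -0.0859  0.326 ] F [ 0.15 -0.14  0.32] tiltz [ 1.e-04  0.e+00 -1.e+00] yaw -71.97 w 0.0249
```

View pics/s4.png

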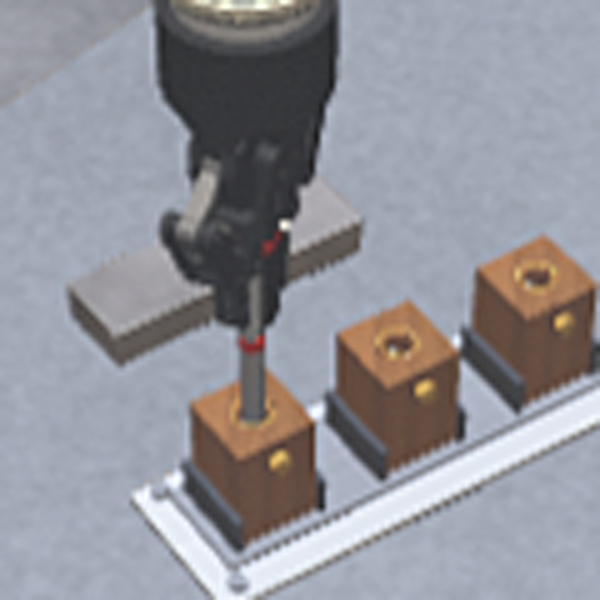

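The rod is inside bore c by about 8 mm with no side load. Pushing through the plungers to about 34 mm.

Emit:
carry_out([
  [0, 0, 0.03, 0, 0, 0, 10],
  [0, 0, 0.06, 0, 0, 0, 10],
  [0, 0, 0.09, 0, 0, 0, 10],
  [0, 0, 0.12, 0, 0, 0, 10],
  [0, 0, 0.15, 0, 0, 0, 10],
  [0, 0, 0.17, 0, 0, 0, 10],
  [0, 0, 0.17, 0, 0, 0, 10],
  [0, 0, 0.17, 0, 0, 0, 10],
])

```text
t: 9.3
tool_pos: [0.6183, -0.0859, 0.2995]
tool_rot: [0.809, -0.588, -0.001, 0.0]
contact_force: [0.5, 1.2, -4.2]
grip_width: 0.0248
```

```bash
python3 -c "
from h import *
go([])"
```

```text
t 9.3 pos [ 0.6183 -0.0859  0.2995] F [ 0.54  1.2  -4.24] tiltz [-1.3e-03  4.0e-04 -1.0e+00] yaw -71.96 w 0.0248
```

Emit:
carry_out([
  [0, 0, 0.01, 0, 0, 0, 10],
  [0, 0, 0.02, 0, 0, 0, 10],
  [0, 0, 0.025, 0, 0, 0, 10],
  [0, 0, 0.029, 0, 0, 0, 10],
])

```text
t: 9.7
tool_pos: [0.6188, -0.086, 0.2966]
tool_rot: [0.809, -0.588, 0.0, -0.0]
contact_force: [-0.1, 0.4, 3.1]
grip_width: 0.0252
```

Emit:
carry_out([
  [0, 0, 0.007, 0, 0, 0, 10],
])

```text
t: 9.8
tool_pos: [0.6188, -0.086, 0.2954]
tool_rot: [0.809, -0.588, 0.0, -0.0]
contact_force: [-0.9, 0.1, 4.2]
grip_width: 0.0247
```

Emit:
carry_out([
  [0, 0, 0.004, 0, 0, 0, 10],
  [0, 0, 0.004, 0, 0, 0, 10],
])

```text
t: 10.0
tool_pos: [0.6186, -0.086, 0.2942]
tool_rot: [0.809, -0.588, -0.0, 0.0]
contact_force: [-0.2, 0.5, 2.0]
grip_width: 0.0243
```

Emit:
carry_out([
  [0, 0, 0.004, 0, 0, 0, 10],
  [0, 0, 0.004, 0, 0, 0, 10],
])

```text
t: 10.2
tool_pos: [0.6186, -0.086, 0.2937]
tool_rot: [0.809, -0.588, -0.0, 0.0]
contact_force: [0.2, -0.1, 2.1]
grip_width: 0.0249
```

Emit:
carry_out([
  [0, 0, 0.01, 0, 0, 0, 10],
  [0, 0, 0.02, 0, 0, 0, 10],
  [0, 0, 0.03, 0, 0, 0, 10],
  [0, 0, 0.033, 0, 0, 0, 10],
  [0, 0, 0.033, 0, 0, 0, 10],
])

```text
t: 10.7
tool_pos: [0.6184, -0.0859, 0.2884]
tool_rot: [0.809, -0.588, -0.0, 0.0]
contact_force: [-0.1, 0.1, 2.1]
grip_width: 0.0246
```

Emit:
carry_out([
  [0, 0, 0.007, 0, 0, 0, 10],
  [0, 0, 0.01, 0, 0, 0, 10],
])

```text
t: 10.9
tool_pos: [0.6186, -0.0859, 0.2874]
tool_rot: [0.809, -0.588, 0.0, 0.0]
contact_force: [-0.8, 0.2, 3.2]
grip_width: 0.0247
```

Emit:
carry_out([
  [0, 0, 0.004, 0, 0, 0, 10],
  [0, 0, 0.004, 0, 0, 0, 10],
])

```text
t: 11.1
tool_pos: [0.6187, -0.086, 0.2869]
tool_rot: [0.809, -0.588, 0.0, 0.0]
contact_force: [0.1, 0.1, 3.6]
grip_width: 0.0249
```

Depth is now 47.2 mm by the arm's position, with drag only. Stepping on carefully.

Emit:
carry_out([
  [0, 0, 0.004, 0, 0, 0, 10],
  [0, 0, 0.004, 0, 0, 0, 10],
])

```text
t: 11.3
tool_pos: [0.6188, -0.0859, 0.2867]
tool_rot: [0.809, -0.588, 0.0, -0.0]
contact_force: [-0.2, -0.2, 6.5]
grip_width: 0.0245
```

Emit:
carry_out([
  [0, 0, 0.004, 0, 0, 0, 10],
  [0, 0, 0.004, 0, 0, 0, 10],
])

```text
t: 11.5
tool_pos: [0.6188, -0.0859, 0.2864]
tool_rot: [0.809, -0.588, 0.0, -0.0]
contact_force: [-1.1, -1.0, 7.4]
grip_width: 0.0246
```

Emit:
carry_out([
  [0, 0, 0.004, 0, 0, 0, 10],
  [0, 0, 0.004, 0, 0, 0, 10],
])

```text
t: 11.7
tool_pos: [0.6189, -0.0859, 0.2863]
tool_rot: [0.809, -0.588, 0.001, -0.0]
contact_force: [-1.2, 0.5, 10.0]
grip_width: 0.0245
```

```bash
python3 -c "
from h import *
im=r.get_image('side')
cv2.imwrite('pics/s5.png',cv2.resize(im[150:240,270:370],None,fx=6,fy=6,interpolation=cv2.INTER_CUBIC))
go([])"
```

```text
t 11.75 pos [ 0.6189 -0.0859  0.2863] F [-2.36  0.39 10.16] tiltz [ 1.2e-03 -6.0e-04 -1.0e+00] yaw -71.97 w 0.0249
```

View pics/s5.png

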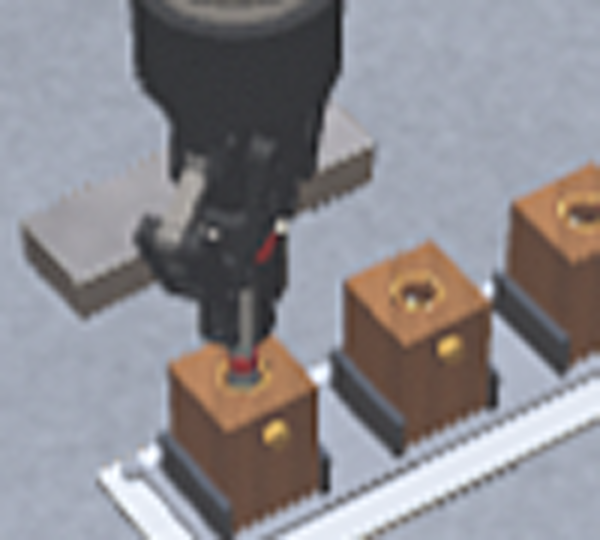

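Emit:
carry_out([
  [0, 0, 0.004, 0, 0, 0, 10],
  [0, 0, 0.004, 0, 0, 0, 10],
])

```text
t: 11.95
tool_pos: [0.619, -0.0858, 0.2861]
tool_rot: [0.809, -0.588, 0.001, -0.0]
contact_force: [-1.7, 0.5, 12.2]
grip_width: 0.0243
```

```bash
python3 -c "
from h import *
go([])
for z in (.08,.087,.094,.1): print(z,(proj('side',(.6188,-.086,z))-[270,150])*6+3)
im=cv2.imread('pics/s5.png');print([ (y,im[y,238:250].mean(0).round().tolist()) for y in range(340,396,4)])"
```

```text
t 11.95 pos [ 0.619  -0.0858  0.2861] F [-1.72  0.48 12.22] tiltz [ 1.6e-03 -6.0e-04 -1.0e+00] yaw -71.97 w 0.0243
0.08 [243.58082625 378.44455835]
0.087 [243.28772004 366.35375583]
0.094 [242.99201704 354.15583454]
0.1 [242.73646425 343.61413248]
[(340, [103.0, 105.0, 105.0]), (344, [107.0, 109.0, 107.0]), (348, [112.0, 113.0, 102.0]), (352, [109.0, 110.0, 108.0]), (356, [99.0, 100.0, 127.0]), (360, [78.0, 77.0, 142.0]), (364, [59.0, 55.0, 142.0]), (368, [54.0, 50.0, 129.0]), (372, [71.0, 69.0, 119.0]), (376, [94.0, 91.0, 106.0]), (380, [103.0, 99.0, 93.0]), (384, [107.0, 116.0, 112.0]), (388, [102.0, 129.0, 144.0]), (392, [96.0, 132.0, 163.0])]
```

It bottoms here at 47 mm: the force climbs steeply and the band's lower edge stands about 6–7 mm above the top. So c isn't the bore. Withdrawing and trying b.

Emit:
carry_out([
  [0, 0, -0.04, 0, 0, 0, 10],
  [0, 0, -0.12, 0, 0, 0, 10],
  [0, 0, -0.2, 0, 0, 0, 10],
  [0, 0, -0.3, 0, 0, 0, 10],
  [0, 0, -0.4, 0, 0, 0, 10],
  [0, 0, -0.46, 0, 0, 0, 10],
  [0.15, 0.1, -0.47, 0, 0, 0, 10],
  [0.32, 0.2, -0.47, 0, 0, 0, 10],
  [0.47, 0.309, -0.47, 0, 0, 0, 10],
  [0.47, 0.309, -0.46, 0, 0, 0, 10],
  [0.47, 0.309, -0.45, 0, 0, 0, 10],
  [0.47, 0.309, -0.45, 0, 0, 0, 10],
  [0.47, 0.309, -0.45, 0, 0, 0, 10],
])

```text
t: 13.25
tool_pos: [0.5967, -0.1658, 0.3521]
tool_rot: [0.81, -0.587, -0.0, -0.0]
contact_force: [0.3, 0.0, -1.3]
grip_width: 0.0247
```

```bash
python3 -c "
from h import *
go([(.5966,-.167,.3341)])
im=r.get_image('side')
cv2.imwrite('pics/s6.png',cv2.resize(im[120:240,270:390],None,fx=5,fy=5,interpolation=cv2.INTER_CUBIC))
go([(.5966,-.167,.3341)])
p=np.array(r.get_obs()['tool_pos']);print('pred tip px',(proj('side',p-[0,0,.2541])-[270,120])*5+2)"
```

```text
t 13.25 pos [ 0.5967 -0.1658  0.3521] F [ 0.26  0.01 -1.27] tiltz [ 2.e-04  6.e-04 -1.e+00] yaw -71.84 w 0.0247
(0.5966, -0.167, 0.3341) [0.007 0.003 0.12 ]
t 13.3 pos [ 0.5967 -0.166   0.3521] F [-0.42 -0.05  0.04] tiltz [ 2.e-04  5.e-04 -1.e+00] yaw -71.85 w 0.0245
(0.5966, -0.167, 0.3341) [0.006 0.003 0.12 ]
pred tip px [345.79483117 370.92101363]
```

View pics/s6.png

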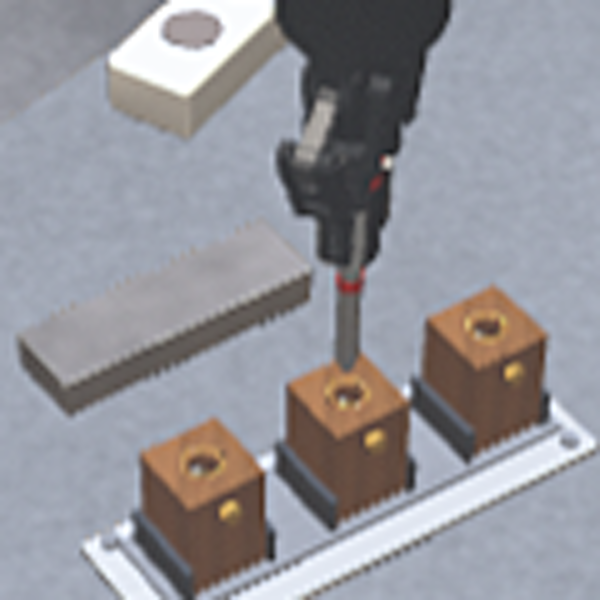

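Emit:
carry_out([
  [0.006, 0.003, 0.05, 0, 0, 0, 10],
  [0.006, 0.003, 0.1, 0, 0, 0, 10],
  [0.006, 0.003, 0.15, 0, 0, 0, 10],
  [0.006, 0.003, 0.18, 0, 0, 0, 10],
  [0.006, 0.003, 0.18, 0, 0, 0, 10],
])

```text
t: 13.8
tool_pos: [0.596, -0.1681, 0.3237]
tool_rot: [0.809, -0.587, -0.001, 0.0]
contact_force: [0.0, 0.2, -1.8]
grip_width: 0.0245
```

```bash
python3 -c "
from h import *
go([(.5966,-.167,.3020)])"
```

```text
t 13.8 pos [ 0.596  -0.1681  0.3237] F [ 0.04  0.22 -1.83] tiltz [-1.5e-03  7.0e-04 -1.0e+00] yaw -71.96 w 0.0245
(0.5966, -0.167, 0.302) [-0.006 -0.006  0.145]
```

Emit:
carry_out([
  [-0.004, -0.003, 0.03, 0, 0, 0, 10],
  [-0.004, -0.003, 0.06, 0, 0, 0, 10],
  [-0.004, -0.003, 0.09, 0, 0, 0, 10],
  [-0.004, -0.003, 0.12, 0, 0, 0, 10],
  [-0.004, -0.003, 0.145, 0, 0, 0, 10],
  [-0.004, -0.003, 0.145, 0, 0, 0, 10],
  [-0.004, -0.003, 0.145, 0, 0, 0, 10],
])

```text
t: 14.5
tool_pos: [0.596, -0.1679, 0.302]
tool_rot: [0.809, -0.588, -0.001, 0.0]
contact_force: [1.3, -0.4, -6.2]
grip_width: 0.0248
```

Emit:
carry_out([
  [0, 0, 0.01, 0, 0, 0, 10],
  [0, 0, 0.02, 0, 0, 0, 10],
  [0, 0, 0.03, 0, 0, 0, 10],
])

```text
t: 14.8
tool_pos: [0.5968, -0.1677, 0.2994]
tool_rot: [0.809, -0.588, 0.001, -0.0]
contact_force: [-0.5, -0.6, 6.0]
grip_width: 0.0245
```

Emit:
carry_out([
  [0, 0, 0.005, 0, 0, 0, 10],
  [0, 0, 0.008, 0, 0, 0, 10],
])

```text
t: 15.0
tool_pos: [0.5966, -0.1675, 0.2977]
tool_rot: [0.809, -0.588, 0.0, -0.0]
contact_force: [-0.5, -0.3, 4.8]
grip_width: 0.0245
```

Emit:
carry_out([
  [0, 0, 0.004, 0, 0, 0, 10],
  [0, 0, 0.006, 0, 0, 0, 10],
])

```text
t: 15.2
tool_pos: [0.5966, -0.1675, 0.2967]
tool_rot: [0.809, -0.588, 0.0, -0.0]
contact_force: [-0.1, -0.0, 5.2]
grip_width: 0.0248
```

Emit:
carry_out([
  [0, 0, 0.004, 0, 0, 0, 10],
  [0, 0, 0.004, 0, 0, 0, 10],
])

```text
t: 15.4
tool_pos: [0.5965, -0.1674, 0.2959]
tool_rot: [0.809, -0.587, 0.0, -0.0]
contact_force: [-0.8, -0.0, 3.1]
grip_width: 0.0247
```

Emit:
carry_out([
  [0, 0, 0.004, 0, 0, 0, 10],
  [0, 0, 0.004, 0, 0, 0, 10],
])

```text
t: 15.6
tool_pos: [0.5967, -0.1674, 0.2958]
tool_rot: [0.809, -0.588, 0.0, -0.0]
contact_force: [-1.6, 0.1, 6.0]
grip_width: 0.0245
```

Emit:
carry_out([
  [0, 0, 0.004, 0, 0, 0, 10],
  [0, 0, 0.004, 0, 0, 0, 10],
])

```text
t: 15.8
tool_pos: [0.5968, -0.1674, 0.2956]
tool_rot: [0.809, -0.588, 0.001, -0.0]
contact_force: [-1.3, 0.2, 8.6]
grip_width: 0.0246
```

Emit:
carry_out([
  [0, 0, 0.004, 0, 0, 0, 10],
  [0, 0, 0.004, 0, 0, 0, 10],
])

```text
t: 16.0
tool_pos: [0.5969, -0.1674, 0.2953]
tool_rot: [0.809, -0.588, 0.001, -0.0]
contact_force: [-0.7, -0.4, 10.1]
grip_width: 0.0247
```

Emit:
carry_out([
  [0, 0, 0.004, 0, 0, 0, 10],
  [0, 0, 0.004, 0, 0, 0, 10],
])

```text
t: 16.2
tool_pos: [0.597, -0.1673, 0.2952]
tool_rot: [0.809, -0.587, 0.001, -0.0]
contact_force: [-2.7, 1.2, 12.2]
grip_width: 0.0247
```

```bash
python3 -c "
from h import *
im=r.get_image('side')
cv2.imwrite('pics/s7.png',cv2.resize(im[130:220,290:390],None,fx=6,fy=6,interpolation=cv2.INTER_CUBIC))
go([])"
```

```text
t 16.25 pos [ 0.597  -0.1674  0.2952] F [-1.49 -0.38 12.45] tiltz [ 1.8e-03 -5.0e-04 -1.0e+00] yaw -71.96 w 0.0248
```

View pics/s7.png

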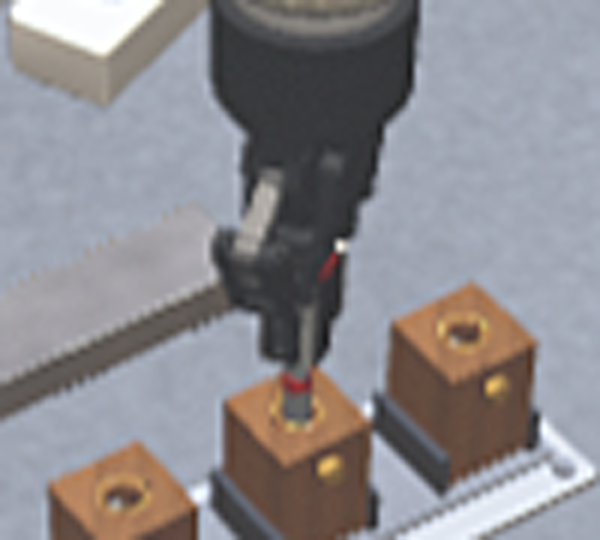

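Bore b bottoms at about 38 mm, with the band well above the mouth, so block a must be the full-depth one. Moving there.

Emit:
carry_out([
  [0, 0, -0.04, 0, 0, 0, 10],
  [0, 0, -0.12, 0, 0, 0, 10],
  [0, 0, -0.2, 0, 0, 0, 10],
  [0, 0, -0.3, 0, 0, 0, 10],
  [0, 0, -0.38, 0, 0, 0, 10],
  [0, 0, -0.4, 0, 0, 0, 10],
  [0.15, 0.1, -0.41, 0, 0, 0, 10],
  [0.32, 0.2, -0.41, 0, 0, 0, 10],
  [0.475, 0.309, -0.41, 0, 0, 0, 10],
  [0.475, 0.309, -0.4, 0, 0, 0, 10],
  [0.475, 0.309, -0.39, 0, 0, 0, 10],
  [0.475, 0.309, -0.39, 0, 0, 0, 10],
  [0.475, 0.309, -0.39, 0, 0, 0, 10],
])

```text
t: 17.55
tool_pos: [0.5749, -0.2482, 0.3521]
tool_rot: [0.81, -0.587, -0.0, -0.0]
contact_force: [-0.1, 0.4, -2.0]
grip_width: 0.0248
```

```bash
python3 -c "
from h import *
im=r.get_image('side')
cv2.imwrite('pics/s8.png',cv2.resize(im[110:230,300:420],None,fx=5,fy=5,interpolation=cv2.INTER_CUBIC))
go([(.5746,-.2496,.3241)])
p=np.array(r.get_obs()['tool_pos']);print('pred tip px',(proj('side',p-[0,0,.2541])-[300,110])*5+2)"
```

```text
t 17.6 pos [ 0.5749 -0.2483  0.3521] F [-0.11  0.28 -0.85] tiltz [ 1.e-04  5.e-04 -1.e+00] yaw -71.85 w 0.0246
(0.5746, -0.2496, 0.3241) [0.007 0.004 0.187]
pred tip px [335.65789509 353.26837936]
```

View pics/s8.png

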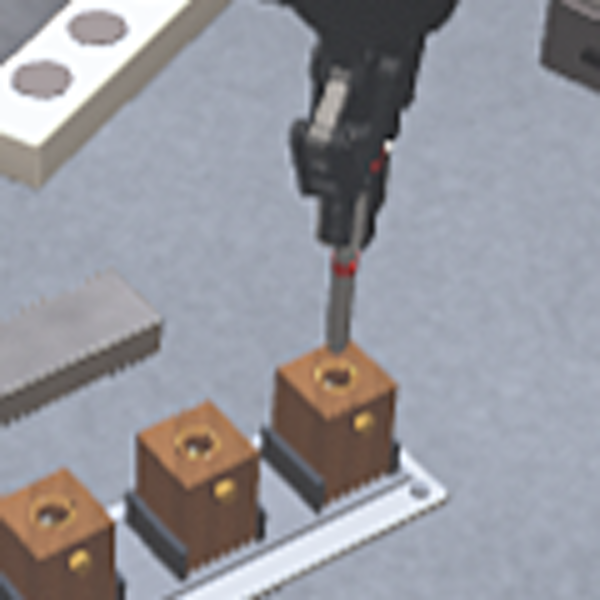

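Emit:
carry_out([
  [0.003, 0.001, 0.05, 0, 0, 0, 10],
  [0.003, 0.001, 0.1, 0, 0, 0, 10],
  [0.003, 0.001, 0.15, 0, 0, 0, 10],
  [0.003, 0.001, 0.18, 0, 0, 0, 10],
  [0.003, 0.001, 0.18, 0, 0, 0, 10],
])

```text
t: 18.1
tool_pos: [0.5741, -0.2501, 0.3238]
tool_rot: [0.809, -0.588, -0.001, 0.0]
contact_force: [0.5, 1.0, -1.6]
grip_width: 0.0248
```

```bash
python3 -c "
from h import *
go([(.5746,-.2496,.2871)])"
```

```text
t 18.1 pos [ 0.5741 -0.2501  0.3238] F [ 0.46  0.98 -1.59] tiltz [-1.9e-03  9.0e-04 -1.0e+00] yaw -71.97 w 0.0248
(0.5746, -0.2496, 0.2871) [-0.002 -0.004  0.244]
```

Emit:
carry_out([
  [-0.002, -0.003, 0.03, 0, 0, 0, 10],
  [-0.002, -0.003, 0.06, 0, 0, 0, 10],
  [-0.002, -0.003, 0.09, 0, 0, 0, 10],
  [-0.002, -0.003, 0.12, 0, 0, 0, 10],
  [-0.002, -0.003, 0.15, 0, 0, 0, 10],
  [-0.002, -0.003, 0.155, 0, 0, 0, 10],
])

```text
t: 18.7
tool_pos: [0.5746, -0.2497, 0.3012]
tool_rot: [0.809, -0.588, -0.0, 0.0]
contact_force: [-0.2, 0.4, -1.1]
grip_width: 0.0252
```

Emit:
carry_out([
  [0, 0, 0.01, 0, 0, 0, 10],
  [0, 0, 0.02, 0, 0, 0, 10],
  [0, 0, 0.03, 0, 0, 0, 10],
])

```text
t: 19.0
tool_pos: [0.5749, -0.2498, 0.2977]
tool_rot: [0.809, -0.588, 0.0, 0.0]
contact_force: [-2.7, 0.7, 5.5]
grip_width: 0.0243
```

Emit:
carry_out([
  [0, 0, 0.01, 0, 0, 0, 10],
  [0, 0, 0.015, 0, 0, 0, 10],
])

```text
t: 19.2
tool_pos: [0.5748, -0.2499, 0.2953]
tool_rot: [0.809, -0.588, 0.0, 0.0]
contact_force: [-1.8, 0.3, 3.8]
grip_width: 0.0246
```

Emit:
carry_out([
  [0, 0, 0.01, 0, 0, 0, 10],
  [0, 0, 0.02, 0, 0, 0, 10],
  [0, 0, 0.03, 0, 0, 0, 10],
])

```text
t: 19.5
tool_pos: [0.5749, -0.2498, 0.2909]
tool_rot: [0.809, -0.588, 0.0, 0.0]
contact_force: [-1.6, 0.8, 5.0]
grip_width: 0.0248
```

Emit:
carry_out([
  [0, 0, 0.01, 0, 0, 0, 10],
  [0, 0, 0.02, 0, 0, 0, 10],
  [0, 0, 0.025, 0, 0, 0, 10],
  [0, 0, 0.025, 0, 0, 0, 10],
])

```text
t: 19.9
tool_pos: [0.5747, -0.2499, 0.2866]
tool_rot: [0.809, -0.588, 0.0, 0.0]
contact_force: [-0.5, -0.2, 0.3]
grip_width: 0.0245
```

Emit:
carry_out([
  [0, 0, 0.007, 0, 0, 0, 10],
  [0, 0, 0.014, 0, 0, 0, 10],
  [0, 0, 0.02, 0, 0, 0, 10],
  [0, 0, 0.02, 0, 0, 0, 10],
])

```text
t: 20.3
tool_pos: [0.5747, -0.2498, 0.2835]
tool_rot: [0.809, -0.588, 0.0, 0.0]
contact_force: [-0.6, 0.4, 2.1]
grip_width: 0.0246
```

Emit:
carry_out([
  [0, 0, 0.005, 0, 0, 0, 10],
  [0, 0, 0.01, 0, 0, 0, 10],
])

```text
t: 20.5
tool_pos: [0.5748, -0.2498, 0.2824]
tool_rot: [0.809, -0.588, 0.0, 0.0]
contact_force: [-1.2, -0.5, 5.2]
grip_width: 0.0249
```

Emit:
carry_out([
  [0, 0, 0.004, 0, 0, 0, 10],
  [0, 0, 0.008, 0, 0, 0, 10],
])

```text
t: 20.7
tool_pos: [0.5748, -0.2498, 0.2811]
tool_rot: [0.809, -0.588, 0.0, 0.0]
contact_force: [-1.0, 0.0, 5.2]
grip_width: 0.0247
```

Emit:
carry_out([
  [0, 0, 0.004, 0, 0, 0, 10],
  [0, 0, 0.006, 0, 0, 0, 10],
])

```text
t: 20.9
tool_pos: [0.5748, -0.2498, 0.2802]
tool_rot: [0.809, -0.588, 0.0, -0.0]
contact_force: [-1.1, 0.8, 3.8]
grip_width: 0.0244
```

Emit:
carry_out([
  [0, 0, 0.004, 0, 0, 0, 10],
  [0, 0, 0.004, 0, 0, 0, 10],
])

```text
t: 21.1
tool_pos: [0.5749, -0.2498, 0.2798]
tool_rot: [0.809, -0.588, 0.0, -0.0]
contact_force: [-2.6, 0.8, 6.1]
grip_width: 0.0246
```

Emit:
carry_out([
  [0, 0, 0.004, 0, 0, 0, 10],
  [0, 0, 0.004, 0, 0, 0, 10],
])

```text
t: 21.3
tool_pos: [0.5749, -0.2497, 0.2796]
tool_rot: [0.809, -0.588, 0.0, 0.0]
contact_force: [-2.5, 0.1, 8.0]
grip_width: 0.0249
```

Contact on the bottom starts at TCP z of about 0.280, i.e. depth 54, with drag at about 4.7 N. I want about 17 N total, so 12.5 N beyond drag.

Emit:
carry_out([
  [0, 0, 0.004, 0, 0, 0, 10],
  [0, 0, 0.008, 0, 0, 0, 10],
  [0, 0, 0.008, 0, 0, 0, 10],
])

```text
t: 21.6
tool_pos: [0.575, -0.2497, 0.2792]
tool_rot: [0.809, -0.588, 0.0, 0.0]
contact_force: [-3.2, 0.6, 10.9]
grip_width: 0.0247
```

Emit:
carry_out([
  [0, 0, 0.004, 0, 0, 0, 10],
  [0, 0, 0.004, 0, 0, 0, 10],
  [0, 0, 0.004, 0, 0, 0, 10],
])

```text
t: 21.9
tool_pos: [0.575, -0.2496, 0.2791]
tool_rot: [0.809, -0.588, 0.001, 0.0]
contact_force: [-3.8, 1.3, 14.6]
grip_width: 0.0246
```

Emit:
carry_out([
  [0, 0, 0.003, 0, 0, 0, 10],
  [0, 0, 0.003, 0, 0, 0, 10],
  [0, 0, 0.003, 0, 0, 0, 10],
])

```text
t: 22.2
tool_pos: [0.575, -0.2496, 0.279]
tool_rot: [0.809, -0.588, 0.001, 0.0]
contact_force: [-5.5, 1.8, 17.6]
grip_width: 0.0248
```

```bash
python3 -c "
from h import *
go([])
im=r.get_image('side')
cv2.imwrite('pics/s9.png',cv2.resize(im[110:210,310:410],None,fx=6,fy=6,interpolation=cv2.INTER_CUBIC))
go([])
r.get_image('top');go([])"
```

```text
t 22.2 pos [ 0.575  -0.2496  0.279 ] F [-5.46  1.83 17.56] tiltz [ 7.e-04 -9.e-04 -1.e+00] yaw -71.96 w 0.0248
t 22.25 pos [ 0.5751 -0.2496  0.279 ] F [-6.03  1.53 17.82] tiltz [ 8.e-04 -9.e-04 -1.e+00] yaw -71.96 w 0.0248
t 22.3 pos [ 0.5751 -0.2496  0.279 ] F [-5.93  1.87 17.13] tiltz [ 8.e-04 -9.e-04 -1.e+00] yaw -71.97 w 0.0249
```

View pics/s9.png

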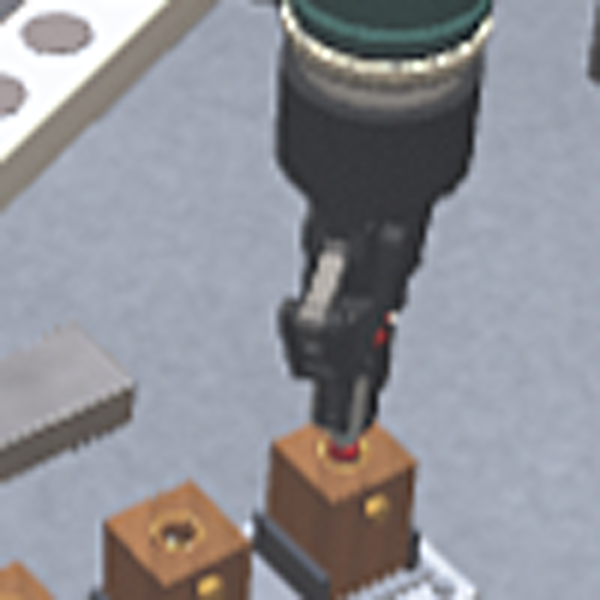

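The red band's lower edge sits at the brass mouth (crop 343,458). Push is about 17.5 N total, so about 12.8 N beyond drag, and the 1.0 mm of spring travel agrees. Releasing.

Emit:
carry_out([
  [0, 0, 0, 0, 0, 0, 35],
  [0, 0, 0, 0, 0, 0, 50],
  [0, 0, 0, 0, 0, 0, 60],
  [0, 0, 0, 0, 0, 0, 60],
  [0, 0, 0, 0, 0, 0, 60],
])

```text
t: 22.8
tool_pos: [0.5747, -0.2497, 0.2763]
tool_rot: [0.809, -0.588, -0.0, -0.0]
contact_force: [-0.0, -0.2, -0.7]
grip_width: 0.0598
```

```bash
python3 -c "
from h import *
go([])"
```

```text
t 22.8 pos [ 0.5747 -0.2497  0.2763] F [-0.02 -0.17 -0.74] tiltz [-5.e-04  4.e-04 -1.e+00] yaw -71.97 w 0.0598
```

Emit:
carry_out([
  [0, 0, -0.1, 0, 0, 0, 60],
  [0, 0, -0.3, 0, 0, 0, 60],
  [0, 0, -0.6, 0, 0, 0, 60],
  [0, 0, -0.9, 0, 0, 0, 60],
  [-0.3, 0, -1, 0, 0, 0, 60],
  [-0.6, 0.3, -1, 0, 0, 0, 60],
  [-0.9, 0.6, -1, 0, 0, 0, 60],
  [-1, 0.6, -1, 0, 0, 0, 60],
  [-1, 0.6, -1, 0, 0, 0, 60],
  [-1, 0.6, -1, 0, 0, 0, 60],
])

```text
t: 23.8
tool_pos: [0.4427, -0.1346, 0.4282]
tool_rot: [0.809, -0.587, 0.002, 0.0]
contact_force: [0.5, -0.8, 1.1]
grip_width: 0.0597
```

```bash
python3 -c "
from h import *
go([])
im=r.get_image('side');t=r.get_image('top')
cv2.imwrite('pics/side10.png',im)
cv2.imwrite('pics/s10.png',cv2.resize(im[110:210,310:410],None,fx=6,fy=6,interpolation=cv2.INTER_CUBIC))
cv2.imwrite('pics/top10.png',t)
for z in (.08,.081,.087,.156): print(z,(proj('side',(.5748,-.2497,z))-[310,110])*6+3)"
```

```text
t 23.8 pos [ 0.4427 -0.1346  0.4282] F [ 0.49 -0.83  1.06] tiltz [ 0.0025 -0.002  -1.    ] yaw -71.92 w 0.0597
0.08 [342.53950387 454.54695475]
0.081 [342.70252641 452.80877198]
0.087 [343.68477259 442.3358434 ]
0.156 [355.5112445  316.23935362]
```

View pics/s10.png

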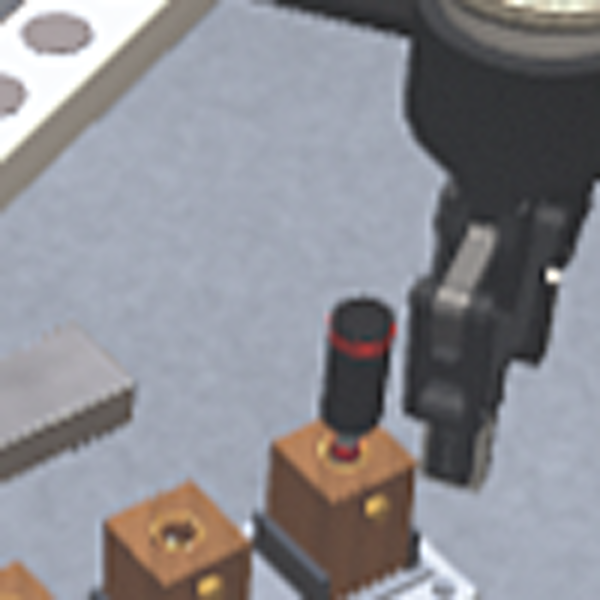

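View pics/side10.png

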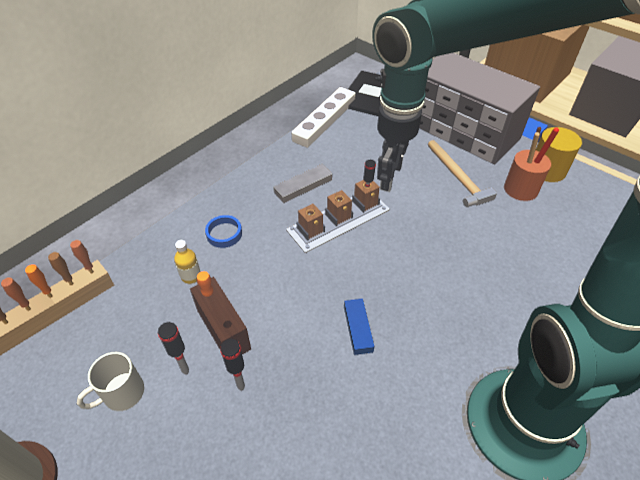

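The gauge stands in block a with the band's lower edge at the mouth. Its top is at about crop (362,314), against (356,316) expected for full depth. Everything else is where it was, and the gripper is clear.

```bash
python3 -c "
from h import *
go([]);r.job_done()"
```

```text
t 23.9 pos [ 0.4435 -0.1356  0.4276] F [ 1.36 -0.21  0.1 ] tiltz [ 1.9e-03 -7.0e-04 -1.0e+00] yaw -72.0 w 0.0599
the job is handed in; nothing more can be done
```

The depth gauge is seated in block a, the fully drilled one, and was handed in standing free at t = 23.9 s.

- **Finding the bore:** I took the black gauge from the stand. Bore c bottomed at 47 mm and bore b at 38 mm, each with about 12 N total push. Bore a bottomed at 54 mm.
- **Seating:** I pressed to about 17.5 N total against about 4.7 N of drag, so roughly 12.8 N on the bottom. About 1.0 mm of travel on the 12 N/mm bottom agrees with that. The largest force I read in any bore was about 18 N total.
- **Last checks:** After release, the red band's lower edge is at the brass mouth. The handle top is about 1 pixel (some 2 mm) to one side of the predicted spot, which suggests a slight lean within the bore clearance. In the side picture the awl, look-alikes and other items are where they were.
- **Disagreements:** About 6 N of side force was present during the final press and was gone after release; it may have added about 1 N of wall friction to the push reading. Before bore b, the tip appeared 0.6 pixel off its prediction, so the gauge may have slipped about 1 mm in the grip; the bottoming depths showed no such slip.

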